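Tip a heating-block insert over the fence so its wells face up

ROBOT

A 6-joint arm with a two-finger parallel gripper is mounted at the origin on a cart in front of the work surface, level with it; the furniture and walls round the work are solid. World frame = base frame: x ahead of the robot, y to its left, z up, the work surface at z = 0. Lengths are in m, angles in rad, forces in N, time in s.
With the tool pointing down it reaches from about 0.35 to 0.775 m from the base axis. Payload 5.5 kg.
Tool frame: the origin (TCP) lies midway between the tips of the shut fingers; the grasp point (between the pads) lies 19 mm behind it; z points along the fingers, x is the direction in which the jaws open and shut, and the axes are right-handed (so a half turn about z gives the same grasp; the last joint's range is limited). The gripper opens to 85 mm and grips with 20 to 120 N. Pads are 22 mm wide; open, the fingers measure 114 mm over their backs; the gripper's body (76 mm by 85 mm) begins 54 mm behind the grasp point. The pads swing forward as they close: fully open they stand 13 mm farther back than shut.
Start: joints at [-0.14, 0.313, 0.046, 1.304, 0, 1.431], TCP at [0.575, -0, 0.231] pointing down, gripper open.
Joint ranges: [-2.76, 2.76], [-0.86, 1.69], [-1.03, 1.26], [-2.2, 2.34], [-1.47, 1.5], [-3.14, 3.14]. Speed limits (rad/s): [2.57, 2.57, 3.14, 3.14, 3.14, 3.14].

INTERFACE

Orientations are given as a unit quaternion [w, x, y, z].
In Python, from workcell import env gives the robot as it stands.
- The arm moves only by the tool servo_tool, never from a script. Its argument "targets" is a list of rows, each an object with "xyz": the shift along the tool's x, y, z in m, a list of three; "twist": the turn, a rotation vector about the tool's x, y, z in rad, a list of three; "jaw": the opening, from 0 (shut) to 1 (fully open). A call has 1 to 12 rows; each row is the pose to reach, as a shift and turn from the pose commanded when the call began, along the tool's axes at that moment; what a row does not reach only later rows make up. A row lasts 1/12 s, in which the tool goes at most 41.7 mm and 7.16 degrees, less where a joint would pass 70% of its speed; a pose out of reach is approached as far as the arm can. A call with a gripper value outside its range is refused whole. The fingers move at their own pace and stop on an object; "squeeze" is the grip in N (left out, the last holds). Time passes only in rows, so rows that repeat a pose let the fingers close. It gives the time, the measured TCP pose, the force and the opening at its end, in the units of the state.
- env.get_state(): the state, without advancing time (a new reading comes with each control period).
- env.read_camera(name): name is "scene" or "side" or "wrist"; returns a dict with "color" (384x512x3 uint8, red, green, blue), "depth" (384x512 float32, m along the optical axis (not along the pixel's ray), 0 where there is no reading), "fx", "fy", "cx", "cy" (pixels), "eye" and "attitude" of the camera in the world. Camera axes: x right, y down, z forward; pixel columns grow to the right and rows downward; lengths in m; the calibration is good to about 2 mm. A picture is of the moment at which its call begins.
- env.hand_in(): hands the job in, once; it reports no verdict.
The state is a dict: "clock": time; "joint_pos": joint angles; "qvel": joint speeds; "tau": joint torques, N m; "tcp_pos": TCP position; "orientation": TCP orientation; "wrist_force": force on the tool from outside, world axes, zero at the start; "ft_torque": the same for the moment, N m; "finger_gap": finger opening in m.
Only numpy, scipy, OpenCV 4.12 (cv2) and the standard library are available. Lean on these libraries where they do the work, as an engineer would, in place of code of your own. Each camera call takes 0.05 s, during which the arm holds its last target. There are 200 camera calls.

TASK

The aluminium heating block with six small wells (the wider of the two) stands on end on the turning station with its wells facing sideways, towards the robot's side. Without lifting it, slide it upright across the deck until its foot is against the steel fence, then push it near its top so that it pivots over the fence and comes to lie flat and roughly square on the rubber pad with its wells facing up. Leave the block with two large wells standing and the small coverslip box on the pad where they are.

Things in the scene. Friction and masses are not known exactly. Their poses are not given: they have to be found in the camera images.
- station: Fixed low station, 220 (x) by 260 mm (y). Origin: underside, middle, under the fence's front face. +x points over the pad, away from the robot; y along the fence. Bare deck x -110 to 0 mm, top z 8 mm; steel fence bar x 0 to 12 mm, top z 16 mm (8 mm above the deck); black rubber pad x 12 to 106 mm, y -120 to 120 mm, level with the fence top.
- six_well_block: Block to tip: aluminium, 46 (x) by 60 (y) by 72 mm tall, 0.55 kg. Six 14 mm wells, two columns of three, in its -x face (robot's side). Origin: centre of underside. Stands 15-30 mm short of the fence, 65 mm left or right of the station's middle, square within 5 deg. Pushed below 20 mm above the deck it slides, higher it topples; leant about 40 deg at the fence it falls. Wells up = its +x down.
- two_well_block: The other block, to be left standing: bare aluminium, 46 mm thick (x), 46 mm wide (y), 72 mm tall (z), with two large 26 mm wells one above the other in its -x face. Origin: centre of its underside. It stands on the deck on the other side of the station's middle.
- coverslip_box: Small white box of cover slips, 33 x 33 x 16 mm, loose, lying on the rubber pad near the middle of its far edge. Origin: centre of its underside.
- six_well_block_mid (a point): Centre of the six-well block (36 mm above its underside as it stands), axes as the block's.
- six_well_block_foot (a point): Middle of the six-well block's lower edge on the fence side (its own x = 23 mm, z = 0), axes as the block's: the edge that comes up against the fence.
Mind the look-alikes: they are no part of the job. What is shaped like the two_well_block but purple is not meant.

How it is judged:
On the way, in this order (a step that is already met when the one before it is completed fails the run):
1. the six-well block stands upright on the deck with its foot against the fence (within 8 mm) (x of six_well_block_foot in the frame of station above -0.008 m and angle between six_well_block's own z axis and vertical below 0.12 rad), for 0.1 s.
2. the block leans over the fence by more than 20 degrees with its foot still at the fence (within 25 mm) (angle between six_well_block's own z axis and vertical above 0.35 rad and x of six_well_block_foot in the frame of station between -0.025 and 0.025 m).
At the end, for the whole second after the job is handed in: Six-well block at rest on the pad, wells up within 10 deg, square to the fence within 15 deg, its centre 5 to 68 mm behind the fence's front face and within 100 mm of the station's middle along it; two-well block standing, it and the coverslip box within 20 mm of their starts (angle between six_well_block's own x axis and vertical above 2.96 rad and x of six_well_block_mid in the frame of station between 0.005 and 0.068 m and y of six_well_block_mid in the frame of station between -0.1 and 0.1 m and z of six_well_block_mid in the frame of station below 0.05 m and angle between the y axis of six_well_block and the y axis of station, either way round below 0.26 rad and linear speed of six_well_block below 0.02 m/s and angle between two_well_block's own z axis and vertical below 0.1 rad and distance of each of two_well_block, coverslip_box from where it was at the start of the episode below 0.02 m); the robot touches nothing.
It fails at once if the six-well block is lifted (its centre more than 80 mm above the bench) instead of being slid and tipped (height (world z) of six_well_block_mid above 0.08 m).
It fails at once if the two-well block is tipped or moved more than 20 mm (angle between two_well_block's own z axis and vertical above 0.25 rad or distance of two_well_block from where it was at the start of the episode above 0.02 m).
It fails at once if the coverslip box is moved more than 20 mm (distance of coverslip_box from where it was at the start of the episode above 0.02 m).
It also fails if it takes over 38 s, if anything falls off the work surface, if the arm or the gripper's body presses on something with over 40 N, if the wrist force passes 120 N, or if a joint passes its speed limit or range.

## Working session

There is one attempt and no reset: what is moved stays moved. The work goes in short steps, Python scripts to look and compute and a tool call to move; the robot and the scene stay as the last step left them, time stands still between calls to the robot, and variables do not carry over. Pictures are saved under pics/ and viewed, about 8 in all and at most 12, crops included, and the job is handed in when it is done.

Besides the shell and the picture viewer there is one more tool, called after "Emit:" by a JSON object that holds its "fn" and its "kwargs". servo_tool: Moves the arm, as the interface text tells. Its arguments: {"type":"object","properties":{"targets":{"type":"array","items":{"type":"object","properties":{"xyz":{"type":"array","items":{"type":"number"}},"twist":{"type":"array","items":{"type":"number"}},"jaw":{"type":"number"}}}},"squeeze":{"type":"number"}},"required":["targets"]}

```bash
mkdir -p pics; cat > h.py <<'E'
import numpy as np, cv2
from scipy.spatial.transform import Rotation as R
from workcell import env
def cam(n):
    c=env.read_camera(n); q=np.array(c["attitude"],float)
    M=R.from_quat(q[[1,2,3,0]]).as_matrix() if q.size==4 else q.reshape(3,3)
    d=c["depth"]; v,u=np.indices(d.shape)
    P=np.stack([(u-c["cx"])/c["fx"]*d,(v-c["cy"])/c["fy"]*d,d],-1)@M.T+np.array(c["eye"])
    P[d==0]=np.nan
    return c,P
def save(c,f): cv2.imwrite("pics/"+f,c["color"][:,:,::-1])
E
python3 - <<'E'
from h import *
s=env.get_state(); print({k:np.round(v,3) for k,v in s.items()})
ims=[]
for n in("scene","wrist"):
    c,P=cam(n); ims.append(c["color"]); print(n,c["eye"],c["attitude"]); np.save(n+".npy",P)
    cv2.imwrite("pics/%s0.png"%n,c["color"][:,:,::-1])
E
```

```text
{'clock': np.float64(0.0), 'joint_pos': array([-0.14 ,  0.314,  0.045,  1.304, -0.   ,  1.431]), 'qvel': array([ 0.001,  0.001,  0.002, -0.   ,  0.001,  0.   ]), 'tau': array([-3.0000e-03, -4.8063e+01,  2.9853e+01,  2.0000e-02, -0.0000e+00,
       -0.0000e+00]), 'tcp_pos': array([0.574, 0.   , 0.23 ]), 'orientation': array([-0.   ,  1.   ,  0.   , -0.001]), 'wrist_force': array([ 0.085, -0.334,  0.273]), 'ft_torque': array([-0.022, -0.013, -0.045]), 'finger_gap': np.float64(0.086)}
scene [-0.10539487 -0.36235778  0.54556665] [-0.41206789  0.78094092 -0.41232904  0.2243125 ]
wrist [0.57491342 0.06614888 0.37286535] [ 1.31880292e-01  9.91265344e-01  3.94390646e-05 -7.77693834e-04]
```

View pics/scene0.png

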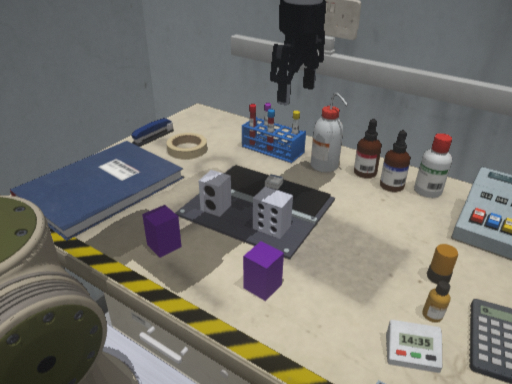

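View pics/wrist0.png

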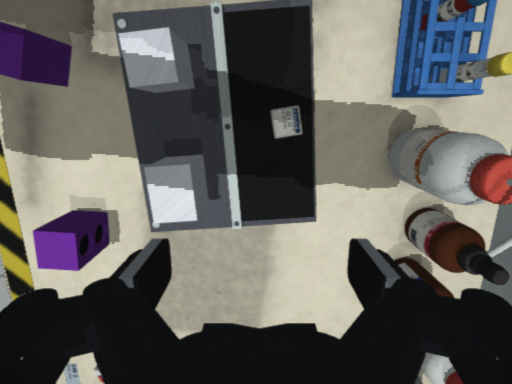

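The scene image shows the six-well block at (272,212) on the robot's right, the two-well block at (215,193), and purple look-alikes at (162,230) and (263,270). In the wrist image the block tops are at (172,195) and (150,55), the fence runs from (216,8) to (236,225), and the coverslip box is at (287,121).

```bash
python3 - <<'E'
from h import *
P=np.load("wrist.npy"); im=cv2.imread("pics/wrist0.png")
z=P[...,2]
def px(u,v): return np.round(P[v,u],4)
for n,p in dict(fencetop=(216,10),fencebot=(236,223),mid=(227,127),deck=(190,150),pad=(270,180),pad2=(270,50),box=(285,118)).items(): print(n,px(*p))
# block tops
m=((z>.070)&(z<.09)&(P[...,0]>.40)&(P[...,0]<.60)).astype(np.uint8)
k,L,st,_=cv2.connectedComponentsWithStats(m)
for i in range(1,k):
    if st[i,4]<300: continue
    q=P[L==i]; (c,wh,a)=cv2.minAreaRect((q[:,:2]*1000).astype(np.float32))
    print("top",st[i],np.round(c,1),np.round(wh,1),round(a,1),"z",np.median(q[:,2]))
# fence line via brightness edge: fence top pixels (light grey, z~.016)
g=im.astype(int); f=(np.abs(z-.016)<.006)&(g.min(2)>110)&(P[...,0]>.45)&(P[...,0]<.65)&(np.abs(P[...,1])<.3)
k,L,st,_=cv2.connectedComponentsWithStats(f.astype(np.uint8))
for i in range(1,k):
    if st[i,4]<200: continue
    q=P[L==i]; print("fence?",st[i],cv2.minAreaRect((q[:,:2]*1000).astype(np.float32)))
# station: pad dark region
f=(np.abs(z-.016)<.008)&(g.max(2)<45)&(P[...,0]>.5)&(P[...,0]<.75)
k,L,st,_=cv2.connectedComponentsWithStats(f.astype(np.uint8))
for i in range(1,k):
    if st[i,4]<2000: continue
    q=P[L==i]; print("pad?",st[i],cv2.minAreaRect((q[:,:2]*1000).astype(np.float32)))
E
```

```text
fencetop [0.5283 0.1731 0.016 ]
fencebot [ 0.5447 -0.07    0.0151]
mid [0.5367 0.0509 0.0173]
deck [0.4893 0.0228 0.0076]
pad [ 0.5879 -0.0133  0.015 ]
pad2 [0.5865 0.1337 0.0169]
box [0.6034 0.0613 0.0323]
top [ 119   27   63   61 2943] [473.9 115.6] [46.9 46.5] 6.2 z 0.07972403110953208
top [ 145  162   54   61 2706] [484.3 -13.7] [46.8 60.4] 4.3 z 0.07968960205692929
fence? [211   2  17  71 683] ((529.9705810546875, 146.11082458496094), (12.508609771728516, 70.3404312133789), 3.7321290969848633)
fence? [224 129  19 100 789] ((541.4236450195312, -14.358871459960938), (11.956534385681152, 125.5748062133789), 4.438014030456543)
pad? [  223     6    91   215 15837] ((591.0655517578125, 56.585853576660156), (96.4554443359375, 241.19216918945312), 3.933586597442627)
```

Emit:
{"fn": "servo_tool", "kwargs": {"targets": [{"xyz":[-0.04,0.005,0.02],"twist":[0,0,-0.12],"jaw":0},{"xyz":[-0.07,0.01,0.04],"twist":[0,0,-0.24],"jaw":0},{"xyz":[-0.1,0.012,0.06],"twist":[0,0,-0.36],"jaw":0},{"xyz":[-0.144,0.017,0.08],"twist":[0,0,-0.48],"jaw":0},{"xyz":[-0.144,0.017,0.08],"twist":[0,0,-0.6],"jaw":0},{"xyz":[-0.144,0.017,0.08],"twist":[0,0,-0.72],"jaw":0},{"xyz":[-0.144,0.017,0.08],"twist":[0,0,-0.84],"jaw":0},{"xyz":[-0.144,0.017,0.08],"twist":[0,0,-0.96],"jaw":0},{"xyz":[-0.144,0.017,0.08],"twist":[0,0,-1.08],"jaw":0},{"xyz":[-0.144,0.017,0.08],"twist":[0,0,-1.2],"jaw":0},{"xyz":[-0.144,0.017,0.08],"twist":[0,0,-1.32],"jaw":0},{"xyz":[-0.144,0.017,0.08],"twist":[0,0,-1.44],"jaw":0}]}}

```text
clock: 1.1
tcp_pos: [0.4307, -0.0169, 0.151]
orientation: [-0.0, 0.75, 0.662, -0.0]
wrist_force: [-0.1, 0.4, -0.1]
finger_gap: -0.0003
```

Emit:
{"fn": "servo_tool", "kwargs": {"targets": [{"xyz":[0,0,0],"twist":[0,0,-0.12],"jaw":0},{"xyz":[0,0,0],"twist":[0,0,-0.199],"jaw":0},{"xyz":[0,0,0],"twist":[0,0,-0.199],"jaw":0},{"xyz":[0,0,0],"twist":[0,0,-0.199],"jaw":0}]}}

```text
clock: 1.43
tcp_pos: [0.4308, -0.0169, 0.1511]
orientation: [-0.0, 0.683, 0.73, -0.0]
wrist_force: [0.2, -0.8, -0.6]
finger_gap: -0.0001
```

```bash
python3 - <<'E'
from h import *
P=np.load("wrist.npy"); im=cv2.imread("pics/wrist0.png")
hsv=cv2.cvtColor(im,cv2.COLOR_BGR2HSV); m=((hsv[...,0]>125)&(hsv[...,0]<160)&(hsv[...,1]>100)).astype(np.uint8)
k,L,st,_=cv2.connectedComponentsWithStats(m)
for i in range(1,k):
    if st[i,4]>500:
        q=P[L==i]; print(np.nanmin(q,0),np.nanmax(q,0))
s=env.get_state(); print({k:np.round(s[k],3) for k in("clock","tcp_pos","orientation","joint_pos","finger_gap","wrist_force")})
q=np.array(s["orientation"]); print(R.from_quat(q[[1,2,3,0]]).as_matrix().round(3))
c,_=cam("side"); save(c,"side1.png")
E
```

```text
[0.32779979 0.09781577 0.00043647] [0.35993519 0.14687583 0.07404813]
[ 0.3235551  -0.10576777  0.00173425] [ 0.37381879 -0.05635475  0.07367742]
{'clock': np.float64(1.433), 'tcp_pos': array([ 0.431, -0.017,  0.151]), 'orientation': array([-0.   ,  0.683,  0.73 , -0.   ]), 'joint_pos': array([-0.226,  0.081, -0.447,  1.043,  0.   , -0.292]), 'finger_gap': np.float64(-0.0), 'wrist_force': array([ 0.232, -0.805, -0.604])}
[[-0.066  0.998 -0.001]
 [ 0.998  0.066  0.   ]
 [ 0.    -0.001 -1.   ]]
```

View pics/side1.png

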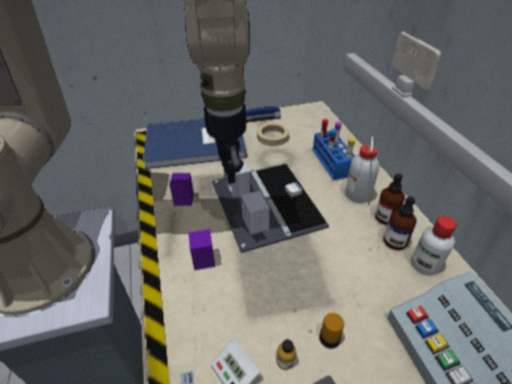

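Emit:
{"fn": "servo_tool", "kwargs": {"targets": [{"xyz":[0,0,0.03],"twist":[-0.1,0,0]},{"xyz":[0,0,0.06],"twist":[-0.2,0,0]},{"xyz":[0,0,0.09],"twist":[-0.2,0,0]},{"xyz":[0,0,0.12],"twist":[-0.2,0,0]},{"xyz":[0,0,0.135],"twist":[-0.2,0,0]},{"xyz":[0,0,0.135],"twist":[-0.2,0,0]},{"xyz":[0,0.006,0.135],"twist":[-0.2,0,0]},{"xyz":[0,0.012,0.135],"twist":[-0.2,0,0]},{"xyz":[0,0.015,0.135],"twist":[-0.2,0,0]},{"xyz":[0,0.018,0.135],"twist":[-0.2,0,0]},{"xyz":[0,0.021,0.135],"twist":[-0.2,0,0]},{"xyz":[0,0.024,0.135],"twist":[-0.2,0,0]}]}}

```text
schema error: expected keys xyz, twist, jaw
```

```bash
python3 - <<'E'
from h import *
s=env.get_state(); print({k:np.round(s[k],3) for k in("clock","tcp_pos","orientation","wrist_force")})
c,P=cam("scene"); cv2.imwrite("pics/s2.png",cv2.resize(c["color"][120:280,150:370,::-1],None,fx=3,fy=3))
z=P[...,2]; m=((z>.074)&(z<.086)&(P[...,0]>.44)&(P[...,0]<.58)&(P[...,1]<.04)&(P[...,1]>-.07)); q=P[m]; print(m.sum(),cv2.minAreaRect((q[:,:2]*1000).astype(np.float32)))
E
```

```text
{'clock': np.float64(1.483), 'tcp_pos': array([ 0.431, -0.017,  0.151]), 'orientation': array([-0.   ,  0.683,  0.73 , -0.   ]), 'wrist_force': array([-0.362,  0.511, -0.368])}
540 ((482.7362976074219, -14.554573059082031), (49.82929611206055, 61.86463165283203), 3.6246817111968994)
```

View pics/s2.png

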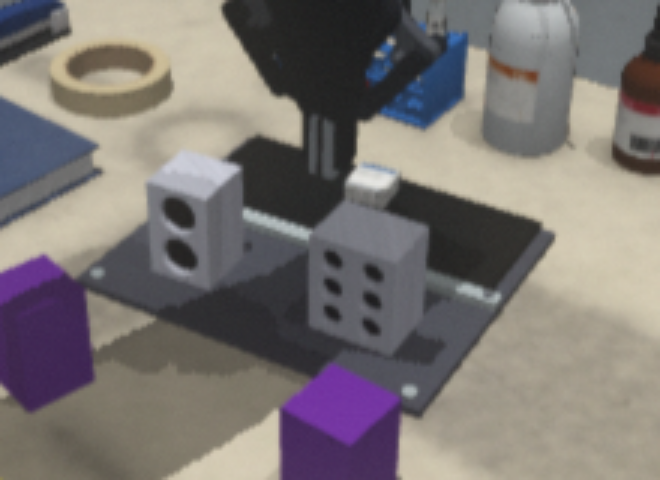

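The crop shows both blocks still in place: the six-well at (365,280), the two-well at (195,220). The gripper is still high, because the call was refused for missing the jaw key. I'll resend it with jaw.

Emit:
{"fn": "servo_tool", "kwargs": {"targets": [{"xyz":[0,0,0.03],"twist":[-0.1,0,0],"jaw":0},{"xyz":[0,0,0.06],"twist":[-0.2,0,0],"jaw":0},{"xyz":[0,0,0.09],"twist":[-0.2,0,0],"jaw":0},{"xyz":[0,0,0.12],"twist":[-0.2,0,0],"jaw":0},{"xyz":[0,0,0.135],"twist":[-0.2,0,0],"jaw":0},{"xyz":[0,0,0.135],"twist":[-0.2,0,0],"jaw":0},{"xyz":[0,0.006,0.135],"twist":[-0.2,0,0],"jaw":0},{"xyz":[0,0.012,0.135],"twist":[-0.2,0,0],"jaw":0},{"xyz":[0,0.015,0.135],"twist":[-0.2,0,0],"jaw":0},{"xyz":[0,0.018,0.135],"twist":[-0.2,0,0],"jaw":0},{"xyz":[0,0.021,0.135],"twist":[-0.2,0,0],"jaw":0},{"xyz":[0,0.024,0.135],"twist":[-0.2,0,0],"jaw":0}]}}

```text
clock: 2.53
tcp_pos: [0.4543, -0.0153, 0.0164]
orientation: [0.068, 0.679, 0.727, 0.072]
wrist_force: [-4.9, -0.7, 3.8]
finger_gap: -0.0
```

```bash
python3 - <<'E'
from h import *
s=env.get_state(); print({k:np.round(s[k],3) for k in("clock","tcp_pos","orientation","wrist_force")})
c,P=cam("scene"); cv2.imwrite("pics/s3.png",cv2.resize(c["color"][120:280,150:370,::-1],None,fx=3,fy=3))
z=P[...,2]; m=((z>.074)&(z<.084)&(P[...,0]>.45)&(P[...,0]<.58)&(P[...,1]<.04)&(P[...,1]>-.07)); q=P[m]; print(m.sum(),cv2.minAreaRect((q[:,:2]*1000).astype(np.float32)))
E
```

```text
{'clock': np.float64(2.533), 'tcp_pos': array([ 0.454, -0.015,  0.016]), 'orientation': array([0.068, 0.679, 0.727, 0.072]), 'wrist_force': array([-4.922, -0.737,  3.84 ])}
92 ((481.93060302734375, -34.99562072753906), (64.65978240966797, 23.1030216217041), 9.840498924255371)
```

View pics/s3.png

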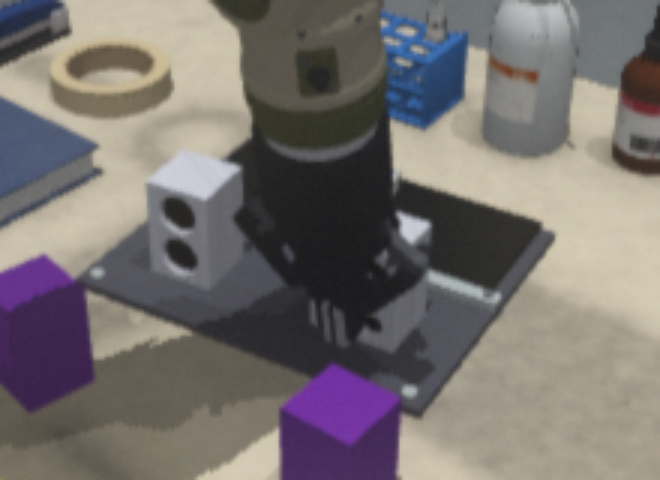

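The gripper is at the block's foot, at (335,325) in the crop, with light contact of about 5 N. Next I'll slide the block.

Emit:
{"fn": "servo_tool", "kwargs": {"targets": [{"xyz":[0,0.0018,0.0004],"twist":[0,0,0],"jaw":0},{"xyz":[0,0.0035,0.0007],"twist":[0,0,0],"jaw":0},{"xyz":[0,0.005,0.001],"twist":[0,0,0],"jaw":0},{"xyz":[0,0.0067,0.0013],"twist":[0,0,0],"jaw":0},{"xyz":[0,0.0083,0.0017],"twist":[0,0,0],"jaw":0},{"xyz":[0,0.01,0.002],"twist":[0,0,0],"jaw":0},{"xyz":[0,0.0117,0.0023],"twist":[0,0,0],"jaw":0},{"xyz":[0,0.0133,0.0027],"twist":[0,0,0],"jaw":0},{"xyz":[0,0.015,0.003],"twist":[0,0,0],"jaw":0},{"xyz":[0,0.0167,0.0033],"twist":[0,0,0],"jaw":0},{"xyz":[0,0.018,0.0036],"twist":[0,0,0],"jaw":0},{"xyz":[0,0.0196,0.004],"twist":[0,0,0],"jaw":0}]}}

```text
clock: 3.58
tcp_pos: [0.475, -0.014, 0.0162]
orientation: [0.068, 0.679, 0.727, 0.073]
wrist_force: [-4.4, -0.1, 1.7]
finger_gap: -0.0002
```

```bash
cat >> h.py <<'E'
O=np.array([530.8,52.6]); A=np.radians(3.9); X=np.array([np.cos(A),np.sin(A)]); Y=np.array([-X[1],X[0]])
def st(p): p=np.asarray(p)[...,:2]*1000-O; return np.stack([p@X,p@Y],-1)
E
python3 - <<'E'
from h import *
s=env.get_state(); print(s["wrist_force"],st(s["tcp_pos"]),s["tcp_pos"])
c,P=cam("wrist"); save(c,"w4.png")
for n in("wrist","side","scene"):
    c,P=cam(n); z=P[...,2]; S=st(P)
    m=(z>.074)&(z<.084)&(S[...,0]>-60)&(S[...,0]<20)&(S[...,1]<-20)&(S[...,1]>-110); q=S[m]; print(n,m.sum(), q.size and (np.percentile(q,[1,99],axis=0).round(1).tolist(),cv2.minAreaRect(q.astype(np.float32))))
E
```

```text
[-4.36161779 -0.07022355  1.68810807] [-60.16332436 -62.64809167] [ 0.47503703 -0.01399504  0.01623146]
wrist 0 0
side 423 ([[-50.1, -91.6], [-4.3, -31.6]], ((-30.801239013671875, -61.27433776855469), (63.05659103393555, 54.81001663208008), 89.37820434570312))
scene 77 ([[-50.8, -93.2], [-3.4, -74.1]], ((-25.58211898803711, -86.94882202148438), (48.63893508911133, 21.173473358154297), 12.917724609375))
```

View pics/w4.png

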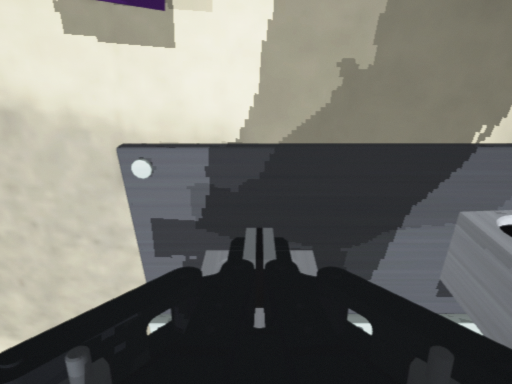

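The wrist view shows the fingers centred on the block: its edges show at (215,260) and (305,260) on either side of the fingertips. The side camera puts the block's front at about −4 mm, still upright. I'll push the last few mm.

Emit:
{"fn": "servo_tool", "kwargs": {"targets": [{"xyz":[0,0.001,0.0002],"twist":[0,0,0],"jaw":0},{"xyz":[0,0.002,0.0004],"twist":[0,0,0],"jaw":0},{"xyz":[0,0.003,0.0006],"twist":[0,0,0],"jaw":0},{"xyz":[0,0.0035,0.0007],"twist":[0,0,0],"jaw":0},{"xyz":[0,0.004,0.0008],"twist":[0,0,0],"jaw":0},{"xyz":[0,0.0045,0.0009],"twist":[0,0,0],"jaw":0}]}}

```text
clock: 4.28
tcp_pos: [0.479, -0.0137, 0.0162]
orientation: [0.068, 0.679, 0.727, 0.073]
wrist_force: [-7.2, 0.4, 4.8]
finger_gap: 0.0
```

Emit:
{"fn": "servo_tool", "kwargs": {"targets": [{"xyz":[0,0.0005,0.0001],"twist":[0,0,0],"jaw":0},{"xyz":[0,0.001,0.0002],"twist":[0,0,0],"jaw":0},{"xyz":[0,0.0015,0.0003],"twist":[0,0,0],"jaw":0},{"xyz":[0,0.0015,0.0003],"twist":[0,0,0],"jaw":0}]}}

```text
clock: 4.62
tcp_pos: [0.4791, -0.0136, 0.0158]
orientation: [0.067, 0.679, 0.727, 0.072]
wrist_force: [-8.4, -1.6, 7.1]
finger_gap: -0.0001
```

```bash
python3 - <<'E'
from h import *
s=env.get_state(); print(s["wrist_force"],st(s["tcp_pos"]),s["tcp_pos"])
for n in("side","scene"):
    c,P=cam(n); z=P[...,2]; S=st(P)
    m=(z>.074)&(z<.084)&(S[...,0]>-60)&(S[...,0]<20)&(S[...,1]<-20)&(S[...,1]>-110); q=S[m]; print(n,m.sum(), q.size and (np.percentile(q,[1,99],axis=0).round(1).tolist(),cv2.minAreaRect(q.astype(np.float32))))
E
```

```text
[-8.41403811 -1.57799412  7.07370125] [-56.12981197 -62.53015427] [ 0.47905318 -0.01360304  0.01578408]
side 419 ([[-54.0, -92.1], [-1.4, -31.9]], ((-30.00360679626465, -68.34893798828125), (75.39531707763672, 57.868133544921875), 88.88662719726562))
scene 75 ([[-57.6, -93.5], [-0.2, -74.2]], ((-29.850276947021484, -87.22517395019531), (59.52353286743164, 20.254426956176758), 9.007818222045898))
```

The block is at the fence: the TCP stalled at −56 mm and the block's front is at about 0. Now I'll back off, rise to near the top and approach again.

Emit:
{"fn": "servo_tool", "kwargs": {"targets": [{"xyz":[0,-0.01,-0.002],"twist":[0,0,0],"jaw":0},{"xyz":[0,-0.0196,-0.004],"twist":[0,0,0],"jaw":0},{"xyz":[0,-0.0196,-0.004],"twist":[0,0,0],"jaw":0},{"xyz":[0,-0.014,-0.03],"twist":[0,0,0],"jaw":0},{"xyz":[0,-0.009,-0.057],"twist":[0,0,0],"jaw":0},{"xyz":[0,-0.009,-0.057],"twist":[0,0,0],"jaw":0},{"xyz":[0,-0.009,-0.057],"twist":[0,0,0],"jaw":0}]}}

```text
clock: 5.3
tcp_pos: [0.4634, -0.0155, 0.0725]
orientation: [0.071, 0.679, 0.727, 0.075]
wrist_force: [0.9, -0.8, 0.4]
finger_gap: 0.0001
```

```bash
python3 - <<'E'
from h import *
s=env.get_state(); print(s["clock"],s["wrist_force"],st(s["tcp_pos"]),s["tcp_pos"])
c,P=cam("side"); save(c,"side5.png"); z=P[...,2]; S=st(P)
m=(z>.074)&(z<.084)&(S[...,0]>-60)&(S[...,0]<20)&(S[...,1]<-20)&(S[...,1]>-110); q=S[m]; print(m.sum(),np.percentile(q,[2,98],axis=0),cv2.minAreaRect(q.astype(np.float32)))
E
```

```text
5.3 [ 0.85867989 -0.7504642   0.40054098] [-71.90483683 -63.39553692] [ 0.46337354 -0.01553936  0.07251946]
424 [[-46.66629596 -91.36859545]
 [ -1.56917788 -32.56813192]] ((-23.65375518798828, -61.73340606689453), (46.5658073425293, 61.91066360473633), 0.06277014315128326)
```

Emit:
{"fn": "servo_tool", "kwargs": {"targets": [{"xyz":[0,0.0043,0.004],"twist":[0,0,0],"jaw":0},{"xyz":[0,0.0092,0.005],"twist":[0,0,0],"jaw":0},{"xyz":[0,0.0121,0.0056],"twist":[0,0,0],"jaw":0},{"xyz":[0,0.015,0.0062],"twist":[0,0,0],"jaw":0},{"xyz":[0,0.018,0.0068],"twist":[0,0,0],"jaw":0},{"xyz":[0,0.021,0.0074],"twist":[0,0,0],"jaw":0},{"xyz":[0,0.0239,0.008],"twist":[0,0,0],"jaw":0},{"xyz":[0,0.0268,0.0086],"twist":[0,0,0],"jaw":0},{"xyz":[0,0.0298,0.0092],"twist":[0,0,0],"jaw":0},{"xyz":[0,0.0327,0.0098],"twist":[0,0,0],"jaw":0},{"xyz":[0,0.0357,0.0104],"twist":[0,0,0],"jaw":0},{"xyz":[0,0.0386,0.011],"twist":[0,0,0],"jaw":0}]}}

```text
clock: 6.35
tcp_pos: [0.5007, -0.0122, 0.0675]
orientation: [0.068, 0.679, 0.727, 0.073]
wrist_force: [-7.6, -0.0, 12.8]
finger_gap: 0.0
```

```bash
python3 - <<'E'
from h import *
s=env.get_state(); print(s["clock"],s["wrist_force"],st(s["tcp_pos"]),s["tcp_pos"])
c,P=cam("side"); cv2.imwrite("pics/side6.png",cv2.resize(c["color"][140:260,190:350,::-1],None,fx=4,fy=4))
E
```

```text
6.35 [-7.60638669 -0.02696881 12.8477101 ] [-34.39471036 -62.60835274] [ 0.50074326 -0.01220274  0.06752234]
```

View pics/side6.png

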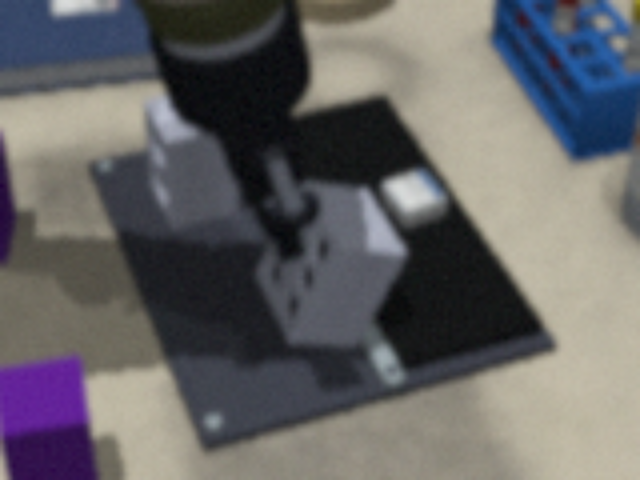

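The block leans about 25° over the fence with its foot at the fence (crop (340,345)). The two-well block at (190,170) and the coverslip box at (412,197) are undisturbed. I'll continue past the balance point.

Emit:
{"fn": "servo_tool", "kwargs": {"targets": [{"xyz":[0,0.0026,-0.0002],"twist":[0,0,0],"jaw":0},{"xyz":[0,0.0052,-0.0005],"twist":[0,0,0],"jaw":0},{"xyz":[0,0.0078,-0.0007],"twist":[0,0,0],"jaw":0},{"xyz":[0,0.0104,-0.001],"twist":[0,0,0],"jaw":0},{"xyz":[0,0.013,-0.0012],"twist":[0,0,0],"jaw":0},{"xyz":[0,0.0156,-0.0015],"twist":[0,0,0],"jaw":0},{"xyz":[0,0.018,-0.0017],"twist":[0,0,0],"jaw":0},{"xyz":[0,0.0205,-0.002],"twist":[0,0,0],"jaw":0},{"xyz":[0,0.023,-0.0022],"twist":[0,0,0],"jaw":0},{"xyz":[0,0.025,-0.0024],"twist":[0,0,0],"jaw":0}]}}

```text
clock: 7.23
tcp_pos: [0.5251, -0.0106, 0.0746]
orientation: [0.068, 0.679, 0.727, 0.073]
wrist_force: [0.0, 1.0, 0.3]
finger_gap: -0.0003
```

```bash
python3 - <<'E'
from h import *
s=env.get_state(); print(s["clock"],s["wrist_force"],st(s["tcp_pos"]),s["tcp_pos"])
c,P=cam("side"); cv2.imwrite("pics/side7.png",cv2.resize(c["color"][140:260,190:350,::-1],None,fx=4,fy=4))
E
```

```text
7.2333 [0.02795307 0.99470781 0.31634361] [ -9.94551828 -62.67200697] [ 0.52514017 -0.01060332  0.07459215]
```

View pics/side7.png

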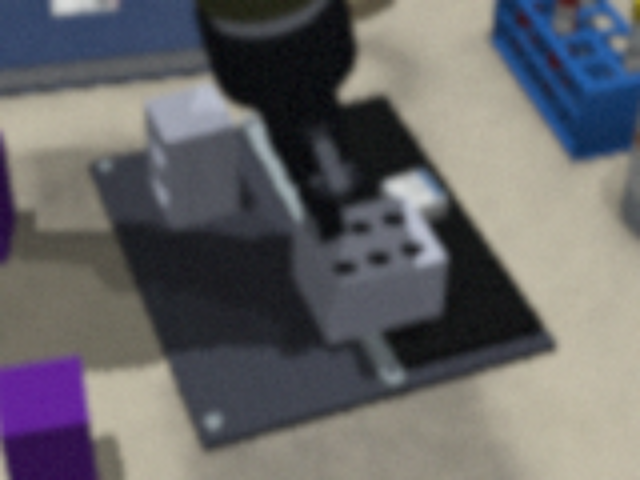

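The block lies wells-up at (375,265) in the crop, on the pad. Now I'll retract up and back, then verify.

Emit:
{"fn": "servo_tool", "kwargs": {"targets": [{"xyz":[0,0,-0.02],"twist":[0,0,0],"jaw":0},{"xyz":[0,-0.01,-0.05],"twist":[0,0,0],"jaw":0},{"xyz":[0,-0.03,-0.085],"twist":[0,0,0],"jaw":0},{"xyz":[0,-0.05,-0.11],"twist":[0,0,0],"jaw":0},{"xyz":[0,-0.08,-0.12],"twist":[0,0,0],"jaw":0},{"xyz":[0,-0.1,-0.12],"twist":[0,0,0],"jaw":0},{"xyz":[0,-0.1,-0.12],"twist":[0,0,0],"jaw":0},{"xyz":[0,-0.1,-0.12],"twist":[0,0,0],"jaw":0}]}}

```text
clock: 7.95
tcp_pos: [0.4027, -0.0189, 0.1726]
orientation: [0.069, 0.679, 0.727, 0.073]
wrist_force: [-0.5, -0.5, 0.1]
finger_gap: 0.0001
```

```bash
python3 - <<'E'
from h import *
s=env.get_state(); print(s["clock"],s["wrist_force"],s["tcp_pos"])
P0=np.load("scene.npy")
for n in("side","scene"):
    c,P=cam(n)
    if n=="side": cv2.imwrite("pics/side8.png",cv2.resize(c["color"][140:260,190:350,::-1],None,fx=4,fy=4))
    for tag,Q in((n,P),)+((("scene0",P0),) if n=="scene" else ()):
        S=st(Q);z=Q[...,2]
        for o,zz,b in(("six",(.055,.070),(-20,100,-110,-20)),("two",(.074,.084),(-110,0,30,110)),("box",(.027,.038),(40,106,-19,40))):
            m=(z>zz[0])&(z<zz[1])&(S[...,0]>b[0])&(S[...,0]<b[1])&(S[...,1]>b[2])&(S[...,1]<b[3]); q=S[m]
            if len(q)>20: r=cv2.minAreaRect(q.astype(np.float32)); print(tag,o,len(q),np.round(r[0],1),np.round(r[1],1),round(r[2],1),"z",np.median(z[m]).round(4),z[m].std().round(4))
E
```

```text
7.95 [-0.47298995 -0.54747521  0.08764864] [ 0.40269474 -0.01894262  0.17255493]
side six 622 [ 16.  -61.5] [72.1 62.8] 0.0 z 0.0631 0.0025
side two 251 [-53.4  68.2] [46.5 50.3] 2.0 z 0.0815 0.0019
side box 103 [73.5  0.3] [31.4 33.2] 6.3 z 0.0337 0.0018
scene six 624 [ 16.2 -63.5] [72.7 60.5] 0.2 z 0.0605 0.0019
scene two 354 [-54.   66.9] [50.7 49.2] 4.0 z 0.0788 0.0014
scene box 106 [72.1  1.4] [32.8 28.2] 3.5 z 0.0309 0.0013
scene0 two 351 [-54.5  66.2] [49.7 47.1] 2.6 z 0.0787 0.0013
scene0 box 135 [73.1 -0.9] [34.9 32.7] 4.7 z 0.0308 0.0013
```

View pics/side8.png

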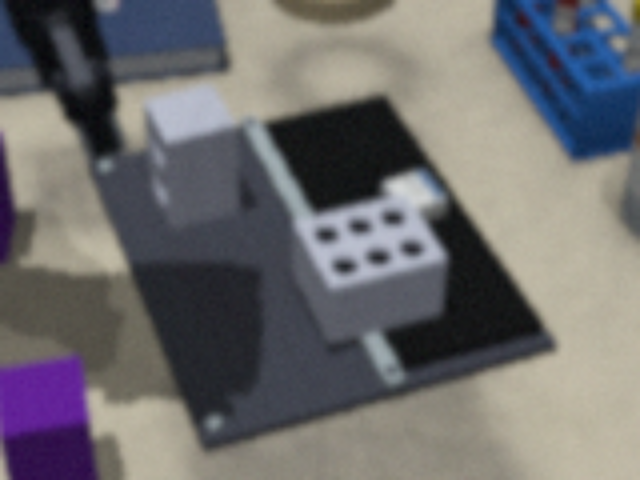

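```bash
python3 -c "
from workcell import env
print(env.hand_in())"
```

```text
the job is handed in; nothing more can be done
None
```

I slid the six-well block upright to the fence, pushed it near its top until it tipped over, backed the arm clear and handed the job in at about 8 s. It reports no verdict.

**Sliding:** I pushed with shut fingers about 10 mm above the deck. The block reached the fence with its foot about 0.5 mm from it and square to within about 0.1°. The peak force I read was about 15 N, during the tip.

**Final position:** The last two camera checks agree that the block lies flat with its wells up.

| Check | Measured | Needed or expected |
|---|---|---|
| Top height | 60.5–63 mm | 62 mm |
| Block centre behind fence front | 16 mm | 5–68 mm |
| Block centre along fence | −62 mm | within 100 mm |
| Square to fence | about 0.2° | within 15° |

**Other objects:** The two-well block is still standing. It and the coverslip box read within 1–3 mm of their starting positions, which is about the measurement noise.

**What went wrong:** One move call was refused because I left out the jaw value. The arm did not move, and I resent it. No check failed.

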